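Shut the lapping leaves of a small steel wall cabinet

TASK

The small grey steel cabinet lying on its back on the bench has two hinged leaves standing open. Shut the rebated leaf (the one whose free edge is stepped down to a thin lip) fully first, leaving the other standing open; then shut the flanged leaf (with the raised overhanging strip along its free edge and the small lock) fully over it, so that the strip laps the lip.

Things in the scene. Friction and masses are not known exactly. Their poses are not given: they have to be found in the camera images.
- cabinet: Shallow grey steel cabinet on its back, fixed, any yaw: 170 mm along own x, 190 along y, 60 high. Origin: centre of underside, on the bench; z up. Black gland and brass ring inside are at its +y end, the bearing at -y. Leaves hinge 60 mm up, parallel to y: flanged leaf at x = -85 mm (right as you face the gland), rebated at +85. Shut they lie flat on the box; open they stand up, leaning outward.
- leaf_rebated (a joint): Hinge angle (rad) of the leaf at own x = +85 mm: 0 shut, 1.57 upright, 2.1 stop; starts 1.65 to 1.95 (leaning out). Plain plate 188 x 70 mm, 6 thick, its top 66 mm above the bench when shut; then a thin lip 150 mm wide (corners notched), outer face 4 mm lower, out to 87 mm from the hinge. Stiff hinge: the leaf stays at any angle and does not fall; 2 to 5 N half-way out moves it.
- leaf_flanged (a joint): Hinge angle of the leaf at own x = -85 mm; values, starts, plate thickness, shut height and stiffness as the other. On its outer face a raised riveted strip, 3 mm proud, 68 to 97 mm from the hinge, overhangs the free edge; a round lock 16 mm across, 4 mm high, sits 48 mm from the hinge, 65 mm off the middle towards own +y. If shut first it blocks the other leaf.

How it is judged (in metres and radians):
On the way:
1. the rebated leaf is shut (below 0.12 rad) while the flanged leaf still stands open (above 0.8 rad) (value of joint leaf_rebated below 0.12 rad and value of joint leaf_flanged above 0.8 rad), for 0.2 s.
At the end, for the whole second after the job is handed in: Both leaves are shut and at rest, each within 0.12 rad (7 degrees, 10 mm at the free edge) of flat, the flanged leaf's strip lying over the rebated leaf's lip (value of joint each of leaf_rebated, leaf_flanged below 0.12 rad and velocity of joint leaf_flanged between -0.05 and 0.05 rad/s and velocity of joint leaf_rebated between -0.05 and 0.05 rad/s); the robot touches nothing.
It also fails if it takes over 45 s, if anything falls off the work surface, if the arm or the gripper's body presses on something with over 40 N, if the wrist force passes 120 N, or if a joint passes its speed limit or range.

ROBOT

A 6-joint arm with a two-finger parallel gripper is mounted at the origin on a cart in front of the work surface, level with it; the furniture and walls round the work are solid. World frame = base frame: x ahead of the robot, y to its left, z up, the work surface at z = 0. Lengths are in m, angles in degrees, forces in N, time in s.
With the tool pointing down it reaches from about 0.4 to 0.825 m from the base axis. Payload 7 kg.
Tool frame: the origin (TCP) lies at the very end of the fingers, on their centre line; the grasp point (between the pads) lies 19 mm behind it; x points along the fingers, y is the direction in which the jaws open and shut, and the axes are right-handed (so a half turn about x gives the same grasp; the last joint's range is limited). The gripper opens to 88 mm and grips with 3 to 60 N. Pads are 19 mm wide; open, the fingers measure 130 mm over their backs; the gripper's body (78 mm by 193 mm) begins 47 mm behind the grasp point.
Start: joints at [-56.201, 20.546, 0.682, 0, -70.136, -16.507], TCP at [0.201, -0.644, 0.227] pointing down, gripper open.
Joint ranges: [-176.03, 176.03], [-82.01, 121.73], [-58.28, 71.71], [-173.87, 95.51], [-174.79, -0.11], [-173.66, 173.66]. Speed limits (degrees/s): [136.94, 136.94, 172.46, 180, 180, 180].

INTERFACE

Orientations are given as [roll, pitch, yaw] about the fixed x, y, z axes, in that order (R = Rz(yaw) Ry(pitch) Rx(roll)).
In Python, from plant import * gives the robot as it stands. The module is installed in compiled form; this text tells all that it offers.
- The arm moves only by the shell command python3 -m creep 'ROWS' [FORCE]. ROWS is a JSON object of lists of equal length, an entry for each row: "jaw": the closure, from -1 (fully open) to 1 (shut); "translation": the shift along the tool's x, y, z in m, a list of three; "roll": the turn about the tool's x in rad. A call has exactly 10 rows; each row shifts and turns the commanded pose from where the row before left it, along the tool's axes as they then stand; what a row does not reach is not made up. A row lasts 1/10 s, in which the tool goes at most 50 mm and 8.59 degrees, less where a joint would pass 70% of its speed; a pose out of reach is approached as far as the arm can. A call with a gripper value outside its range is refused whole. The fingers move at their own pace and stop on an object; FORCE is the grip in N (left out, the last holds). Time passes only in rows, so rows that do not move let the fingers close, or fill a call up. It gives the time, the measured TCP pose, the force and the opening at its end, in the units of the state.
- get_state(): the state, without advancing time (a new reading comes with each control period).
- capture(name): name is "side" or "top"; returns a dict with "image" (384x512x3 uint8, red, green, blue), "fovy" (degrees; the focal length in pixels is half the picture's height over the tangent of half this angle, whatever the lens; pixels are square), "cx", "cy" (the principal point, pixels), "pose" (4x4, takes a point from camera to world coordinates). Camera axes: x right, y up, looking along -z (the intrinsics and any distortion apply to the point x, -y, -z); pixel columns grow to the right and rows downward; lengths in m; the calibration is good to about 2 mm. A picture is of the moment at which its call begins. There is no depth.
- close_job(): hands the job in, once; it reports no verdict.
The state is a dict: "time_s": time; "joints": joint angles; "qd": joint speeds; "joint_torque": joint torques, N m; "tcp_pos": TCP position; "eef_rot": TCP orientation; "contact_force": force on the tool from outside, world axes, zero at the start; "moment": the same for the moment, N m; "gripper_width": finger opening in m.
Only numpy, scipy, OpenCV 4.12 (cv2) and the standard library are available. Lean on these libraries where they do the work, as an engineer would, in place of code of your own. Each camera call takes 0.05 s, during which the arm holds its last target.

## Working session

There is one attempt and no reset: what is moved stays moved. The work goes in short steps, Python scripts to look and compute and a shell command to move; the robot and the scene stay as the last step left them, time stands still between calls to the robot, and variables do not carry over. Pictures are saved under pics/ and viewed, and the job is handed in when it is done.

```bash
mkdir -p pics; ls
python3 - <<'E'
from plant import *
import cv2
s=get_state();print(s)
for n in("side","top"):
    c=capture(n);cv2.imwrite(f"pics/{n}0.png",c["image"][:,:,::-1]);print(n,{k:v for k,v in c.items() if k!="image"})
E
```

```text
pics
{'time_s': 0.0, 'joints': array([-5.62017467e+01,  2.05900271e+01,  6.32393053e-01, -2.15160782e-02,
       -7.01361736e+01, -1.65068025e+01]), 'qd': array([-0.03357724,  0.09569508, -0.02739014,  0.06492607,  0.15217902,
        0.06085435]), 'joint_torque': array([-1.25665880e-03, -5.82719100e+01,  2.93058980e+01,  6.99707687e+00,
        7.01944882e-03, -2.02169063e-04]), 'tcp_pos': array([ 0.20045655, -0.64401453,  0.22562371]), 'eef_rot': array([ 94.3408018 ,  89.90403584, 111.62492515]), 'contact_force': array([-0.07338926,  0.32577749,  0.85681721]), 'moment': array([ 0.01087089, -0.01584955, -0.02940761]), 'gripper_width': 0.0876729846941948}
side {'fovy': 44.082571969694264, 'cx': 259.485873850049, 'cy': 195.26477605826673, 'pose': array([[ 0.97318553,  0.10235525, -0.20599353,  0.41274182],
       [-0.22926698,  0.50410865, -0.83265306, -0.68294826],
       [ 0.01861671,  0.85755342,  0.51405792,  0.49496027],
       [ 0.        ,  0.        ,  0.        ,  1.        ]])}
top {'fovy': 46.93916053463805, 'cx': 251.26674295268433, 'cy': 191.46925679005903, 'pose': array([[-0.00715859,  0.98595259, -0.16687194,  0.45374625],
       [-0.99966917, -0.01117873, -0.0231643 ,  0.02865206],
       [-0.02470432,  0.16665091,  0.98570643,  0.91280825],
       [ 0.        ,  0.        ,  0.        ,  1.        ]])}
```

View pics/side0.png

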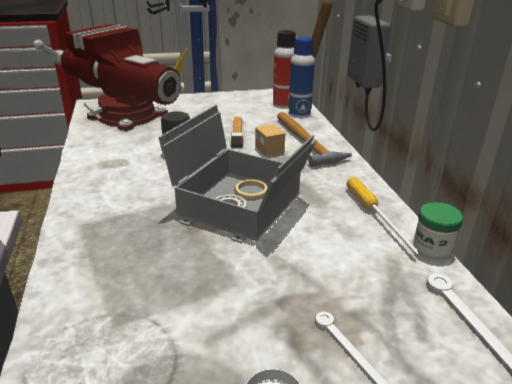

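View pics/top0.png

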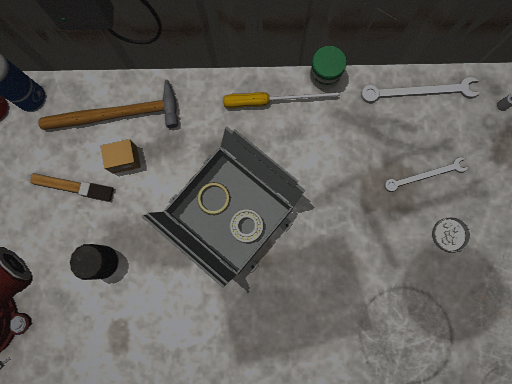

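Run:
```python
import cv2
a=cv2.imread("pics/top0.png")[115:305,130:320];cv2.imwrite("pics/top0z.png",cv2.resize(a,(760,600)[:1]*2 if 0 else (600,600),interpolation=cv2.INTER_CUBIC))
a=cv2.imread("pics/side0.png")[95:250,150:325];a=cv2.convertScaleAbs(a,alpha=1.5);cv2.imwrite("pics/side0z.png",cv2.resize(a,(677,600),interpolation=cv2.INTER_CUBIC))
```

```text
(no output)
```

View pics/top0z.png

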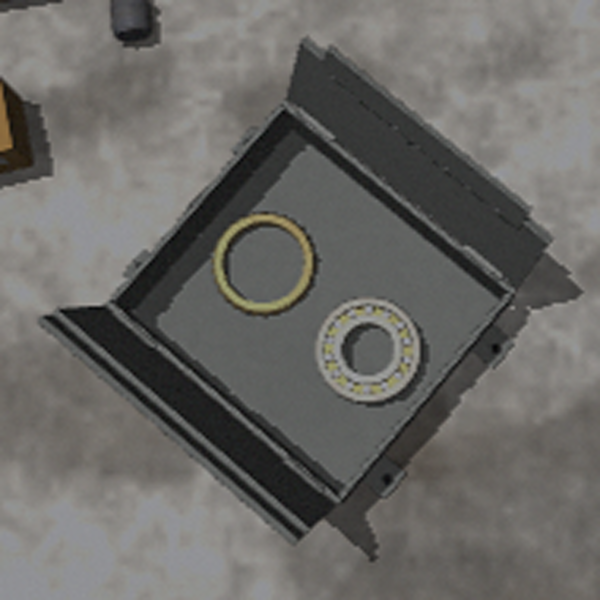

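View pics/side0z.png

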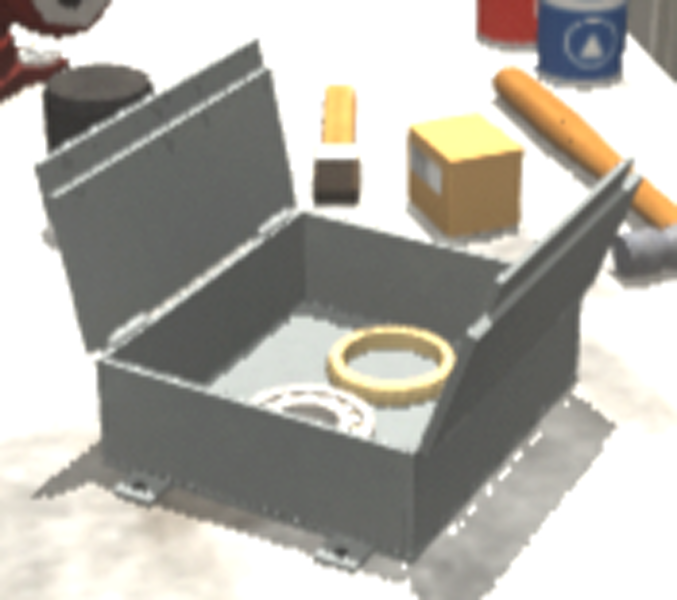

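```bash
cat > h.py <<'E'
import numpy as np
from plant import *
def ray(c,u,v):
    f=192/np.tan(np.radians(c["fovy"]/2)); P=c["pose"]
    d=P[:3,:3]@np.array([(u-c["cx"])/f,-(v-c["cy"])/f,-1]); return P[:3,3],d/np.linalg.norm(d)
def onz(c,u,v,z):
    o,d=ray(c,u,v); return o+d*(z-o[2])/d[2]
def tri(c1,p1,c2,p2):
    o1,d1=ray(c1,*p1);o2,d2=ray(c2,*p2)
    t=np.linalg.lstsq(np.array([d1,-d2]).T,o2-o1,rcond=None)[0]
    a=o1+t[0]*d1;b=o2+t[1]*d2; return (a+b)/2,np.linalg.norm(a-b)
E
python3 - <<'E'
from h import *
np.set_printoptions(precision=4,suppress=True)
c=capture("top");s=capture("side")
zt=lambda u,v:(130+u*190/600-.5,115+v*190/600-.5)
zs=lambda u,v:(150+u*175/677-.5,95+v*155/600-.5)
C=[onz(c,*zt(*p),.06) for p in[(290,105),(513,295),(343,497),(112,303)]]
for p in C:print(p)
for i in range(4):print(np.linalg.norm(C[i]-C[(i+1)%4]))
print(np.mean(C,0), np.degrees(np.arctan2(*(C[0]-C[1])[1::-1])),np.degrees(np.arctan2(*(C[3]-C[2])[1::-1])))
S=[onz(s,*zs(*p),.06) for p in[(515,262),(415,455),(98,360),(305,213)]]
for p in S:print(p)
print('free edges')
print('fl near(-y)',tri(c,zt(298,543),s,zs(38,163)))
print('fl far(+y)',tri(c,zt(42,318),s,zs(258,40)))
print('reb lip +y',tri(c,zt(330,46),s,zs(632,160)))
E
```

```text
[0.6872 0.1077 0.06  ]
[ 0.5649 -0.03    0.06  ]
[0.4435 0.0748 0.06  ]
[0.5625 0.2174 0.06  ]
0.18420887264331182
0.16035795297671787
0.1857551226691264
0.16610245660749975
[0.5645 0.0925 0.06  ] 48.39943166730704 50.175785854232835
[0.6628 0.139  0.06  ]
[ 0.57  -0.031  0.06 ]
[0.4421 0.0791 0.06  ]
[0.5655 0.2183 0.06  ]
free edges
fl near(-y) (array([0.4221, 0.0935, 0.156 ]), np.float64(0.002766359395157953))
fl far(+y) (array([0.5437, 0.2349, 0.1545]), np.float64(0.0023017579595922266))
reb lip +y (array([0.6996, 0.0773, 0.1415]), np.float64(0.00015193524406965098))
```

```bash
cat >> h.py <<'E'
from scipy.spatial.transform import Rotation as Ro
np.set_printoptions(precision=4,suppress=True)
O=np.array([.565,.0935,0]);A=np.radians(49.3)
Y=np.array([np.cos(A),np.sin(A),0]);X=np.array([np.sin(A),-np.cos(A),0])
def rep(goal=None):
    s=get_state();R=Ro.from_euler('xyz',s["eef_rot"],degrees=True).as_matrix()
    p=s["tcp_pos"];d=p-O
    print("t",s["time_s"],"tcp",p,"cab",np.array([d@X,d@Y,p[2]]),"F",s["contact_force"],"w",s["gripper_width"],"j",s["joints"])
    print("tool y,z in cab:",[(R[:,i]@X).round(4).item() for i in(1,2)],[(R[:,i]@Y).round(4).item() for i in(1,2)],"down",R[:,0])
    # roll about tool x so tool y -> +-Y
    a=np.arctan2(R[:,2]@Y,R[:,1]@Y);print("roll to align +Y",a,"or -Y",(a+2*np.pi)%(2*np.pi)-np.pi)
    if goal is not None:
        g=O+goal[0]*X+goal[1]*Y+np.array([0,0,goal[2]]);print("tool delta",R.T@(g-p),"after align: see cab")
E
python3 -c "
from h import *
rep((.150,0,.227))"
```

```text
t 0.2 tcp [ 0.2005 -0.6442  0.226 ] cab [ 0.2047 -0.797   0.226 ] F [ 0.0385  0.1364 -0.4541] w 0.08728392777360736 j [-56.2009  20.5768   0.6523  -0.0107 -70.1341 -16.5041]
tool y,z in cab: [-0.848, 0.53] [0.53, 0.848] down [-0.0004  0.0009 -1.    ]
roll to align +Y 1.0121416986051328 or -Y -2.1294509549846605
tool delta [-0.0006  0.4689  0.6468] after align: see cab
```

```bash
python3 -m creep '{"jaw":[1,1,1,1,1,1,1,1,1,1],"translation":[[0,0,0],[0,0,0],[0,0,0],[0,0,0],[0,0,0],[0,0,0],[0,0,0],[0,0.03,0],[0,0.04,0],[0,0.04,0]],"roll":[0.145,0.145,0.145,0.145,0.145,0.145,0.142,0,0,0]}' 10; python3 -c "
from h import *
rep((.150,0,.227))"
```

```text
time_s: 1.2
tcp_pos: [0.2726, -0.5602, 0.2261]
eef_rot: [165.9, 90.0, 125.1]
contact_force: [1.0, -0.4, -0.1]
gripper_width: 0.0132
t 1.2 tcp [ 0.2726 -0.5602  0.2261] cab [ 0.2046 -0.6863  0.2261] F [ 1.0048 -0.407  -0.058 ] w 0.013202490008915749 j [-46.1257  15.7383  -6.2695  -0.0061 -68.0292 -84.643 ]
tool y,z in cab: [0.0012, 1.0] [1.0, -0.0012] down [-0.0004  0.0005 -1.    ]
roll to align +Y -0.0012394024222719103 or -Y 3.1403532511675216
tool delta [-0.0008  0.6862 -0.0554] after align: see cab
```

```bash
python3 -m creep '{"jaw":[1,1,1,1,1,1,1,1,1,1],"translation":[[0,0.048,-0.005],[0,0.048,-0.005],[0,0.048,-0.005],[0,0.048,-0.005],[0,0.048,-0.005],[0,0.048,-0.005],[0,0.048,-0.005],[0,0.048,-0.005],[0,0.048,-0.005],[0,0.048,-0.005]],"roll":[0,0,0,0,0,0,0,0,0,0]}'; python3 -c "
from h import *
rep((.150,0,.227))"
```

```text
time_s: 2.2
tcp_pos: [0.5481, -0.1626, 0.2267]
eef_rot: [47.8, 90.0, 7.2]
contact_force: [1.4, -0.1, 0.4]
gripper_width: -0.0002
t 2.2 tcp [ 0.5481 -0.1626  0.2267] cab [ 0.1542 -0.2052  0.2267] F [ 1.3683 -0.1492  0.369 ] w -0.0001669061431080047 j [   3.0767   10.8574  -12.6399   -0.0015  -66.4838 -133.7554]
tool y,z in cab: [-0.0004, 1.0] [1.0, 0.0004] down [ 0.0003  0.     -1.    ]
roll to align +Y 0.00036086187872166393 or -Y -3.1412317917110713
tool delta [-0.0002  0.2052 -0.0041] after align: see cab
```

```bash
python3 -m creep '{"jaw":[1,1,1,1,1,1,1,1,1,1],"translation":[[0,0.045,0],[0,0.045,0],[0,0.045,0],[0,0.045,0],[0,0.025,0],[0.03,0,0],[0.03,0,0],[0.03,0,0],[0.022,0,0],[0,0,0]],"roll":[0,0,0,0,0,0,0,0,0,0]}'
python3 - <<'E'
from h import *
import cv2
rep((.1,0,.115))
for n in("side","top"):
    c=capture(n);cv2.imwrite(f"pics/{n}1.png",c["image"][:,:,::-1])
E
```

```text
time_s: 3.2
tcp_pos: [0.6786, -0.0093, 0.1106]
eef_rot: [-131.5, 89.6, -172.2]
contact_force: [-0.3, -0.6, 0.0]
gripper_width: 0.0005
t 3.2 tcp [ 0.6786 -0.0093  0.1106] cab [ 0.1532 -0.0039  0.1106] F [-0.2668 -0.632   0.0228] w 0.0005200994893451101 j [  15.597    26.0051   -6.7317   -0.0623  -57.6464 -146.2818]
tool y,z in cab: [0.0003, 1.0] [1.0, -0.0003] down [-0.0067 -0.0009 -1.    ]
roll to align +Y -0.00033210995544549326 or -Y 3.1412605436343473
tool delta [-0.0042  0.0039 -0.0532] after align: see cab
```

View pics/side1.png

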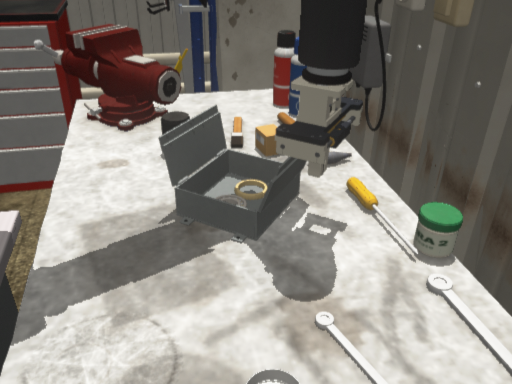

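View pics/top1.png

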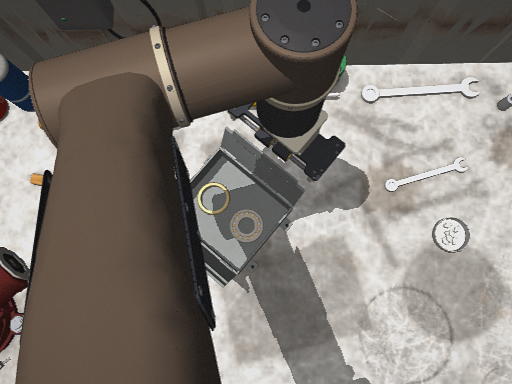

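```bash
python3 -m creep '{"jaw":[1,1,1,1,1,1,1,1,1,1],"translation":[[0,0,-0.01],[0,0,-0.01],[0,0,-0.01],[0,0,-0.01],[0,0,-0.008],[0,0,-0.008],[0,0,-0.008],[0,0,-0.008],[0,0,-0.008],[0,0,0]],"roll":[0,0,0,0,0,0,0,0,0,0]}'
python3 - <<'E'
from h import *
import cv2
rep((.05,0,.0927))
for n in("side",):
    c=capture(n);cv2.imwrite(f"pics/{n}2.png",c["image"][:,:,::-1])
E
```

```text
time_s: 4.3
tcp_pos: [0.6189, 0.0437, 0.1141]
eef_rot: [-140.0, 89.9, 179.3]
contact_force: [0.1, 0.5, 0.1]
gripper_width: 0.0004
t 4.3 tcp [0.6189 0.0437 0.1141] cab [ 0.0734 -0.0026  0.1141] F [0.1144 0.5118 0.0872] w 0.00036362905726467604 j [  22.0208   20.7695  -14.7067   -0.0477  -54.6167 -152.6613]
tool y,z in cab: [-0.0006, 1.0] [1.0, 0.0006] down [-0.0018  0.     -1.    ]
roll to align +Y 0.0005539743276424621 or -Y -3.1410386792621505
tool delta [ 0.0214  0.0026 -0.0233] after align: see cab
```

View pics/side2.png

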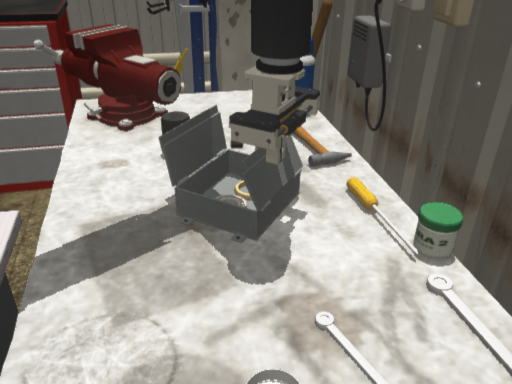

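```bash
python3 -m creep '{"jaw":[1,1,1,1,1,1,1,1,1,1],"translation":[[0.005,0,-0.006],[0.006,0,-0.007],[0.005,0,-0.005],[0.005,0,-0.005],[0.008,0,-0.005],[0.009,0,-0.004],[0.005,0,-0.001],[0.005,0,-0.001],[0.001,0,0],[0,0,0]],"roll":[0,0,0,0,0,0,0,0,0,0]}'
python3 - <<'E'
from h import *
import cv2
rep((.0395,0,.064))
for n in("side",):
    c=capture(n);cv2.imwrite(f"pics/{n}3.png",c["image"][:,:,::-1])
E
```

```text
time_s: 5.35
tcp_pos: [0.594, 0.0652, 0.0662]
eef_rot: [-119.0, 89.9, -159.6]
contact_force: [-5.7, 1.6, 11.3]
gripper_width: 0.0005
t 5.35 tcp [0.594  0.0652 0.0662] cab [ 0.0405 -0.0026  0.0662] F [-5.7297  1.5677 11.3382] w 0.0005406035573597494 j [  24.9787   21.8805  -20.5564   -0.0061  -47.6189 -155.6544]
tool y,z in cab: [-0.0004, 1.0] [1.0, 0.0004] down [-0.0009 -0.0003 -1.    ]
roll to align +Y 0.00035115532038899563 or -Y -3.1412414982694044
tool delta [ 0.0022  0.0026 -0.001 ] after align: see cab
```

View pics/side3.png

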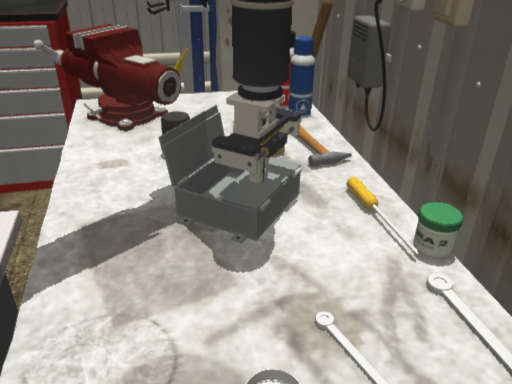

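```bash
python3 -m creep '{"jaw":[1,1,1,1,1,1,1,1,1,1],"translation":[[0.001,0,0],[0.001,0,0],[0,0,0],[0,0,0],[-0.01,0,0],[-0.03,0,0],[-0.04,0,0],[-0.04,0,0],[-0.04,0,0],[-0.01,0,0]],"roll":[0,0,0,0,0,0,0,0,0,0]}'
python3 - <<'E'
from h import *
import cv2
rep((-.15,0,.235))
for n in("side",):
    c=capture(n);cv2.imwrite(f"pics/{n}4.png",c["image"][:,:,::-1])
E
```

```text
time_s: 6.4
tcp_pos: [0.5966, 0.0654, 0.2385]
eef_rot: [54.0, 89.6, 13.3]
contact_force: [0.6, -0.3, 0.6]
gripper_width: 0.0003
t 6.4 tcp [0.5966 0.0654 0.2385] cab [ 0.0423 -0.0007  0.2385] F [ 0.622  -0.3147  0.5606] w 0.00032746696584003187 j [  24.9471   12.8877   -8.4901    0.0863  -68.2328 -155.6536]
tool y,z in cab: [-0.0005, 1.0] [1.0, 0.0004] down [ 0.0068  0.0016 -1.    ]
roll to align +Y 0.0004303330592245815 or -Y -3.1411623205305688
tool delta [ 0.0027  0.0007 -0.1923] after align: see cab
```

View pics/side4.png

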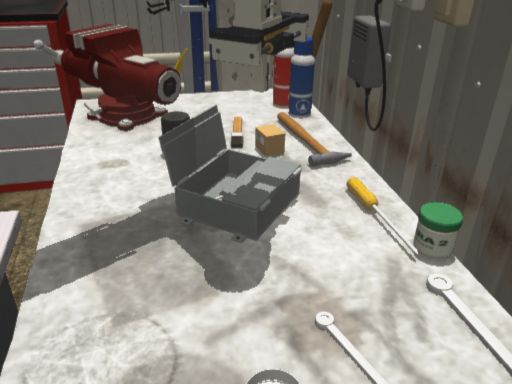

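```bash
for i in 1 ; do python3 -m creep '{"jaw":[1,1,1,1,1,1,1,1,1,1],"translation":[[0,0,0],[0,0,0],[0,0,0],[0,0,0],[0,0,0],[0,0,0],[0,0,0],[0,0,0],[0,0,0],[0,0,0]],"roll":[-0.149,-0.149,-0.149,-0.149,-0.149,-0.149,-0.149,-0.149,-0.149,-0.149]}'; done
python3 -m creep '{"jaw":[1,1,1,1,1,1,1,1,1,1],"translation":[[0,0,0],[0,0,0],[0,0,0],[0,0,0],[0,0,0],[0,0,0],[0,0,0],[0,0,0],[0,0,0],[0,0,0]],"roll":[-0.149,-0.149,-0.149,-0.149,-0.149,-0.149,-0.149,-0.149,-0.149,-0.149]}'
python3 -c "
from h import *
rep((-.16,0,.235))"
```

```text
time_s: 7.45
tcp_pos: [0.594, 0.065, 0.2317]
eef_rot: [148.6, 89.9, -166.4]
contact_force: [0.1, 0.4, -0.1]
gripper_width: 0.0005
time_s: 8.45
tcp_pos: [0.594, 0.065, 0.2317]
eef_rot: [63.5, 89.9, -166.1]
contact_force: [0.6, 0.3, -1.7]
gripper_width: 0.0006
t 8.45 tcp [0.594  0.065  0.2317] cab [ 0.0405 -0.0027  0.2317] F [ 0.622   0.2509 -1.6745] w 0.000596773704866543 j [ 24.9518  13.211   -8.9162  -0.0301 -68.0159  15.4407]
tool y,z in cab: [-0.155, -0.9879] [-0.9879, 0.155] down [-0.0025 -0.0006 -1.    ]
roll to align +Y 2.985928323765671 or -Y -0.1556643298241216
tool delta [-0.003   0.0284  0.1985] after align: see cab
```

```bash
python3 -m creep '{"jaw":[1,1,1,1,1,1,1,1,1,1],"translation":[[0,0,0],[0,0,0],[0,0,0.04],[0,0,0.04],[0,0,0.04],[0,0,0.04],[0,0,0.04],[0,0,0],[0,0,0],[0,0,0]],"roll":[-0.149,-0.007,0,0,0,0,0,0,0,0]}'
python3 - <<'E'
from h import *
import cv2
rep((-.16,0,.113))
for n in("side",):
    c=capture(n);cv2.imwrite(f"pics/{n}5.png",c["image"][:,:,::-1])
E
```

```text
time_s: 9.45
tcp_pos: [0.4439, 0.1962, 0.2332]
eef_rot: [91.4, 90.0, -129.7]
contact_force: [-0.3, -0.2, 0.0]
gripper_width: 0.0005
t 9.45 tcp [0.4439 0.1962 0.2332] cab [-0.1587 -0.0011  0.2332] F [-0.308  -0.2338  0.0444] w 0.0004505311642667201 j [ 47.1192   2.1541 -21.8709   0.0021 -66.0092   1.7424]
tool y,z in cab: [-0.0076, -1.0] [-1.0, 0.0076] down [-0.0004 -0.0005 -1.    ]
roll to align +Y 3.1339561571922996 or -Y -0.007636496397493531
tool delta [ 0.1202 -0.0012  0.0013] after align: see cab
```

View pics/side5.png

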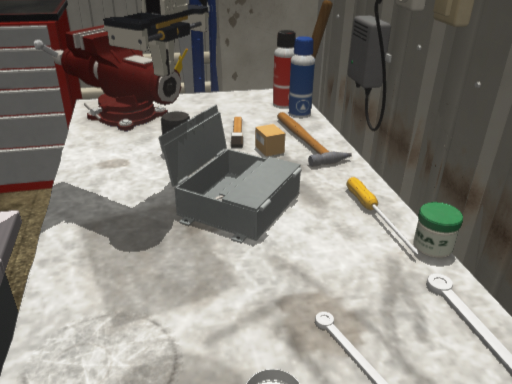

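```bash
python3 -m creep '{"jaw":[1,1,1,1,1,1,1,1,1,1],"translation":[[0.03,0,0],[0.03,0,0],[0.03,0,0],[0.03,0,0],[0,0,0],[0,0,0.01],[0,0,0.01],[0,0,0.01],[0,0,0.01],[0,0,0]],"roll":[0,0,0,0,0,0,0,0,0,0]}'
python3 - <<'E'
from h import *
import cv2
rep((-.06,0,.103))
for n in("side",):
    c=capture(n);cv2.imwrite(f"pics/{n}6.png",c["image"][:,:,::-1])
E
```

```text
time_s: 10.5
tcp_pos: [0.4128, 0.224, 0.1144]
eef_rot: [-84.7, 89.9, 54.4]
contact_force: [0.1, 0.4, 0.2]
gripper_width: 0.0005
t 10.5 tcp [0.4128 0.224  0.1144] cab [-0.2005 -0.0003  0.1144] F [0.0589 0.3871 0.2457] w 0.0005062930467417567 j [ 52.5847   7.3642 -33.4389  -0.0042 -49.0969  -3.5016]
tool y,z in cab: [-0.0038, -1.0] [-1.0, 0.0038] down [ 0.001   0.0014 -1.    ]
roll to align +Y 3.137759397739311 or -Y -0.003833255850482331
tool delta [ 0.0114 -0.0009 -0.1405] after align: see cab
```

View pics/side6.png

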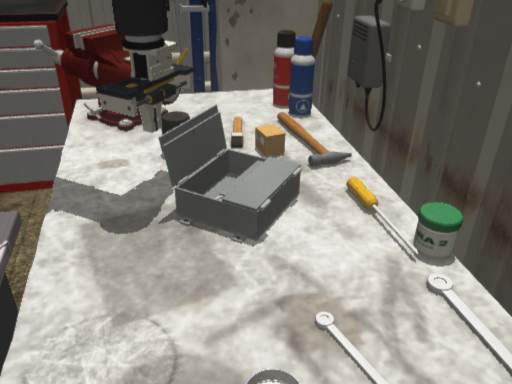

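```bash
python3 -m creep '{"jaw":[1,1,1,1,1,1,1,1,1,1],"translation":[[0,0,-0.02],[0,0,-0.02],[0,0,-0.01],[0,0,-0.01],[0,0,-0.01],[0,0,-0.01],[0,0,-0.01],[0,0,-0.01],[0,0,-0.01],[0,0,-0.01]],"roll":[0,0,0,0,0,0,0,0,0,0]}'
python3 - <<'E'
from h import *
import cv2
rep((-.06,0,.103))
for n in("side",):
    c=capture(n);cv2.imwrite(f"pics/{n}7.png",c["image"][:,:,::-1])
E
```

```text
time_s: 11.55
tcp_pos: [0.5042, 0.1434, 0.1132]
eef_rot: [41.3, 90.0, -179.8]
contact_force: [-1.2, 2.0, -0.6]
gripper_width: 0.0001
t 11.55 tcp [0.5042 0.1434 0.1132] cab [-0.0786 -0.0018  0.1132] F [-1.1505  2.0339 -0.5968] w 0.00014357598473836838 j [ 37.3188  12.5221 -26.9551  -0.0351 -50.5586  11.6767]
tool y,z in cab: [-0.0057, -1.0] [-1.0, 0.0057] down [-0.0008 -0.     -1.    ]
roll to align +Y 3.1358890248980313 or -Y -0.005703628691762219
tool delta [ 0.0102 -0.0019 -0.0186] after align: see cab
```

View pics/side7.png

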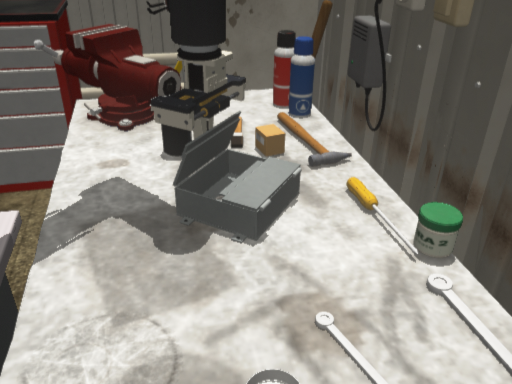

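```bash
python3 -m creep '{"jaw":[1,1,1,1,1,1,1,1,1,1],"translation":[[0.004,0,-0.009],[0.006,0,-0.009],[0.005,0,-0.005],[0.005,0,-0.005],[0.008,0,-0.005],[0.009,0,-0.004],[0.005,0,-0.001],[0.005,0,-0.001],[0.001,0,0],[0,0,0]],"roll":[0,0,0,0,0,0,0,0,0,0]}'
python3 - <<'E'
from h import *
import cv2
rep((-.0395,0,.064))
for n in("side",):
    c=capture(n);cv2.imwrite(f"pics/{n}8.png",c["image"][:,:,::-1])
E
```

```text
time_s: 12.6
tcp_pos: [0.5333, 0.1182, 0.0662]
eef_rot: [123.8, 90.0, -97.2]
contact_force: [-3.9, -1.7, 8.3]
gripper_width: 0.0005
t 12.6 tcp [0.5333 0.1182 0.0662] cab [-0.0402 -0.0019  0.0662] F [-3.8554 -1.7186  8.2968] w 0.00047134395939684207 j [ 33.0734  17.7522 -27.2083   0.0323 -45.0588  15.9269]
tool y,z in cab: [-0.0048, -1.0] [-1.0, 0.0048] down [-0.0001 -0.0005 -1.    ]
roll to align +Y 3.1367594509383867 or -Y -0.00483320265140641
tool delta [ 0.0022 -0.0019 -0.0007] after align: see cab
```

View pics/side8.png

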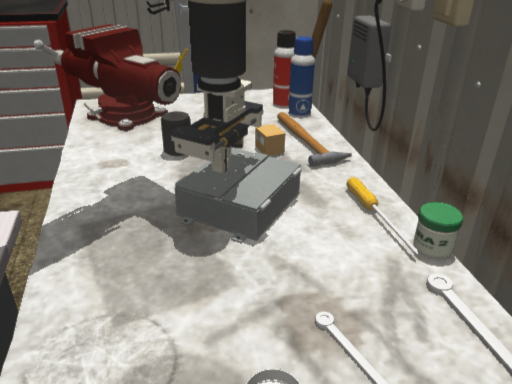

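```bash
python3 -m creep '{"jaw":[1,1,1,1,1,1,1,1,1,1],"translation":[[0.001,0,0],[0.001,0,0],[0,0,0],[0,0,0],[-0.01,0,0],[-0.03,0,0],[-0.04,0,0],[-0.04,0,0],[-0.04,0,0],[-0.01,0,0]],"roll":[0,0,0,0,0,0,0,0,0,0]}'
python3 - <<'E'
from h import *
import cv2
rep()
c=capture("side");a=c["image"][:,:,::-1][130:250,150:325];cv2.imwrite("pics/side9.png",cv2.resize(cv2.convertScaleAbs(a,alpha=1.3),(788,540),interpolation=cv2.INTER_CUBIC))
E
```

```text
time_s: 13.65
tcp_pos: [0.5354, 0.1192, 0.2385]
eef_rot: [-116.0, 89.6, 23.1]
contact_force: [0.4, 0.8, -0.0]
gripper_width: 0.0002
t 13.65 tcp [0.5354 0.1192 0.2385] cab [-0.0392  0.0002  0.2385] F [ 0.3675  0.8219 -0.0467] w 0.00024202165326993075 j [ 33.0746   7.9222 -14.7062   0.0809 -66.95    15.9288]
tool y,z in cab: [-0.0046, -1.0] [-1.0, 0.0046] down [ 0.0069  0.0029 -1.    ]
roll to align +Y 3.1369541680602078 or -Y -0.004638485529586234
```

View pics/side9.png

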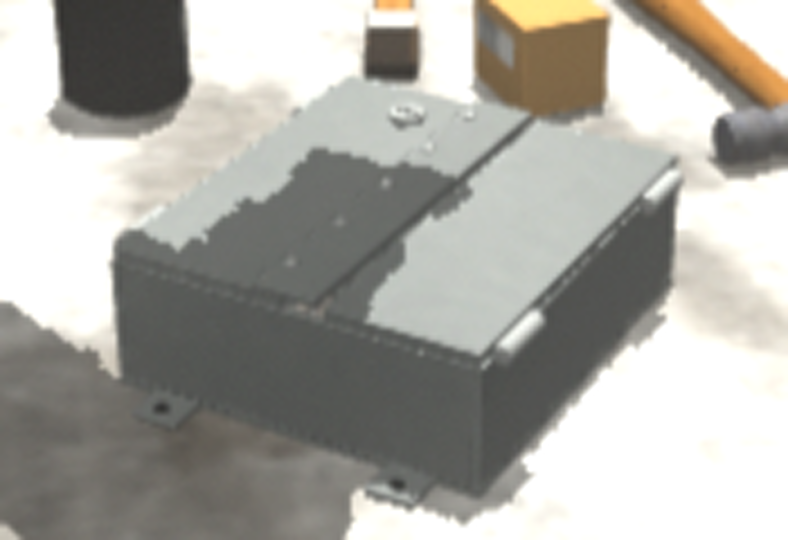

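Both leaves lie flat. The strip overlaps the rebated leaf along the seam from (310,310) to (530,120), and the lock is at (405,113). The gripper is clear, 0.17 m above the cabinet.

```bash
python3 -c "
from plant import *
print(close_job())"
```

```text
the job is handed in; nothing more can be done
None
```

Both leaves are shut and the job is handed in, about 14 s into the 45 s allowed. I closed the jaws and pushed each leaf over from outside. The rebated leaf went first, while the flanged one stood open, and the flanged leaf then went down over it.

- **Leaf heights:** when pressed, each leaf stopped the fingertips at 0.066 m, the height given for shut. The push was about 11 N on the rebated leaf and 8 N on the flanged one.
- **Last picture:** both leaves lie flat, with the strip lapping the lip. The tool is 0.17 m clear of the cabinet and the force reading is near zero.
- **One slip:** my first push at the flanged leaf went the wrong way along the tool axis. The hand moved about 40 mm outward, touched nothing, and I corrected it on the next move.
- **Not checked:** I judged the leaf angles from the pictures and the contact height, since the joint values can't be read.

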